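Ready the downdraft sanding table

ROBOT

A 6-joint arm with a two-finger parallel gripper is mounted at the origin on the work surface; the furniture and walls round the work are solid. World frame = base frame: x ahead of the robot, y to its left, z up, the work surface at z = 0. Lengths are in m, angles in rad, forces in N, time in s.
With the tool pointing down it reaches from about 0.3 to 0.825 m from the base axis. Payload 5.4 kg.
Tool frame: the origin (TCP) lies at the very end of the fingers, on their centre line; the grasp point (between the pads) lies 19 mm behind it (arm.grasp_offset is the z of the grasp point in the tool frame, in m); z points along the fingers, y is the line along which they close (so a half turn about z gives the same grasp; the last joint's range is limited). The gripper opens to 92 mm and grips with 3 to 60 N. Pads are 20 mm wide; open, the fingers measure 128 mm over their backs; the gripper's body (75 mm by 189 mm) begins 69 mm behind the grasp point.
Start: joints at [-1.472, 0.158, 1.597, -0, 1.386, -0.21], TCP at [0.175, -0.548, 0.191] pointing down, gripper open.
Joint ranges: [-2.91, 2.91], [-0.94, 2.29], [0.18, 2.7], [-1.29, 4.43], [0.17, 2.64], [-3, 3]. Speed limits (rad/s): [2.57, 2.57, 3.14, 3.14, 3.14, 3.14].

INTERFACE

Orientations are given as a unit quaternion [x, y, z, w].
In Python, from plant import arm, imaging gives the robot as it stands.
- The arm moves only by the tool play_rows, never from a script. Its argument "motion" is one flat list of numbers, 7 for each row, row after row: the shift along the tool's x, y, z in mm, then the turn, a rotation vector about the tool's x, y, z in degrees, then the opening, from 0 (shut) to 1 (fully open). A call has 1 to 20 rows; each row shifts and turns the commanded pose from where the row before left it, along the tool's axes as they then stand; what a row does not reach is not made up. A row lasts 1/12 s, in which the tool goes at most 41.7 mm and 7.16 degrees, less where a joint would pass 70% of its speed; a pose out of reach is approached as far as the arm can. A call with a gripper value outside its range is refused whole. The fingers move at their own pace and stop on an object; "newtons" is the grip in N (left out, the last holds). Time passes only in rows, so rows that do not move let the fingers close. It gives the time, the measured TCP pose, the force, the opening and the grip force at its end, in the units of the state.
- arm.get_state(): the state, without advancing time (a new reading comes with each control period).
- imaging.camera(name): name is "scene" or "top" or "wrist"; returns a dict with "frame" (420x560x3 uint8, blue, green, red), "fx", "fy", "cx", "cy" (pixels), "world_from_camera" (4x4, takes a point from camera to world coordinates). Camera axes: x right, y down, z forward; pixel columns grow to the right and rows downward; lengths in m; the calibration is good to about 2 mm. A picture is of the moment at which its call begins. There is no depth.
- arm.job_done(): hands the job in; it is judged then, once.
The state is a dict: "clock": time; "qpos": joint angles; "qvel": joint speeds; "tau": joint torques, N m; "eef_pos": TCP position; "ee_rot": TCP orientation; "force": force on the tool from outside, world axes, zero at the start; "ft_torque": the same for the moment, N m; "opening": finger opening in m; "finger_force": force on a finger pad.
Only numpy, scipy, OpenCV 4.12 (cv2) and the standard library are available. Lean on these libraries where they do the work, as an engineer would, in place of code of your own. Each camera call takes 0.05 s, during which the arm holds its last target. There are 200 camera calls.

TASK

Get the blue downdraft sanding table ready for use: first clear both wooden offcuts off its perforated top into the grey scrap bin, then turn the black selector from off until its white pointer clicks in at the green mark. Leave the glue bottle, the tape roll and the sanding block where they are.

Things in the scene. Friction and masses are not known exactly. Their poses are not given: they have to be found in the camera images.
- sanding_table: Flat blue box fixed to the worktop, 200 (its x) x 360 (its y) x 60 mm high, a black dust outlet on its +x side. Origin: centre of its underside, z up. Its top (60 mm above the worktop) is a perforated aluminium plate from y = -66 to +170 mm, where the two offcuts lie; at its -y end a grey panel bears the selector at (0, -120) mm.
- selector_grip (a point): Point on the selector's vertical axis at the height to grip, 31 mm above the table's top. The selector is a black disc of radius 22 mm, 8 mm high, with an upright bar handle across it, 42 mm long, 14 mm thick, from 8 to 40 mm above the foot of the disc (bar top 101 mm above the worktop). The point's x axis points along the bar toward its pointer end, z up.
- selector_pointer (a point): Point straight ahead of the selector's pointer end (the end with the white line), 42 mm from its axis, where it sweeps over the marks; turns with the selector.
- selector (a joint): Angle of the selector (rad), 0 = off (pointer at the white line, toward the table's +x), positive clockwise seen from above; stops at -1.6 and +1.6. It clicks into a detent every 40 degrees (0.698 rad) and is drawn to the nearest one when let go; peak torque about 0.07 N m. The four marks lie at -80, -40, +40 and +80 degrees.
- green_mark: Green round mark, 16 mm across, 2.5 mm high, on the grey panel 42 mm from the selector's axis. Origin: centre of its underside. A red, a yellow and a blue mark of the same size lie at the other three positions; the order of colours varies.
- oak_offcut: Brown oak block, 62 (x) x 110 (y) x 35 mm high, lying on the perforated top. Origin: centre of its underside.
- stepped_offcut: Light wood offcut with a rabbet, 80 mm long (its y), 30 mm high: a foot 34 mm wide (x) and 16 mm high, on it a strip 18 mm wide from x = -17 to +1 mm, 16 to 30 mm high. Lies on the perforated top. Origin: centre of its underside.
- scrap_bin: Open grey bin fixed to the worktop, 200 (x) x 170 (y) x 85 mm high, walls and floor 5 mm thick. Origin: centre of its underside, z up.
- glue_bottle: Orange glue bottle, 52 mm across, 190 mm high, standing; origin at the centre of its underside. A bystander.
- tape_roll: Roll of tan tape lying flat, 96 x 102 x 24 mm; origin at the centre of its underside. A bystander.
- sanding_block: Wooden sanding block lying flat, 60 x 112 x 30 mm; origin at the centre of its underside. A bystander.

How it is judged:
By the outcome, as a careful person would: the job done as asked, in the order asked, and still so for the second after the job is handed in, with the robot touching nothing.
It also fails if it takes over 72 s, if anything falls off the work surface, if the arm or the gripper's body presses on something with over 40 N, if the wrist force passes 120 N, or if a joint passes its speed limit or range.

## Working session

There is one attempt and no reset: what is moved stays moved. The work goes in short steps, Python scripts to look and compute and a tool call to move; the robot and the scene stay as the last step left them, time stands still between calls to the robot, and variables do not carry over. Pictures are saved under pics/ and viewed, at most 10 in all, crops included, and the job is handed in when it is done.

Besides the shell and the picture viewer there is one more tool, called after "Call:" as name(argument=value, ...) on one line, values as JSON. play_rows: Moves the arm, as the interface text tells. Its arguments: {"type":"object","properties":{"motion":{"type":"array"},"newtons":{"type":"number"}},"required":["motion"]}

```bash
mkdir -p pics; python3 - <<'E'
from plant import arm, imaging
import cv2,json
for n in("top","scene"):
    c=imaging.camera(n); cv2.imwrite(f"pics/{n}0.png",c["frame"]); print(n,c["fx"],c["cx"],c["cy"],c["world_from_camera"].round(3).tolist())
print(arm.get_state()); print(arm.grasp_offset)
E
```

```text
top 528.6592906980836 278.72442445756144 215.3837485859421 [[0.097, -0.783, 0.614, -0.49], [-0.995, -0.077, 0.059, -0.075], [0.002, -0.617, -0.787, 1.513], [0.0, 0.0, 0.0, 1.0]]
scene 386.8903625670902 280.4768304386166 204.47247635907607 [[-0.497, -0.491, 0.716, -0.284], [-0.868, 0.273, -0.415, 0.512], [0.008, -0.827, -0.562, 0.773], [0.0, 0.0, 0.0, 1.0]]
{'clock': 0.1, 'qpos': array([-1.47210832e+00,  1.59008140e-01,  1.59809804e+00, -1.36593260e-05,
        1.38620330e+00, -2.10098238e-01]), 'qvel': array([-9.07774369e-04, -2.20947774e-03, -1.34257399e-03,  7.50157423e-06,
       -1.13536844e-03,  1.30473138e-03]), 'tau': array([-4.18163136e-04, -3.86507356e+01, -3.22959638e+01,  7.03127612e-02,
        3.40284035e-02, -3.76844173e-05]), 'eef_pos': array([ 0.17465911, -0.54719438,  0.19030913]), 'ee_rot': array([ 9.88104481e-01,  1.53781655e-01,  4.10910576e-05, -8.57453975e-04]), 'force': array([-0.39196525,  0.61540269, -0.71803249]), 'ft_torque': array([ 0.08318216, -0.01357805, -0.0133721 ]), 'finger_force': 0.0, 'opening': 0.09180947278213972}
-0.0187
```

View pics/top0.png

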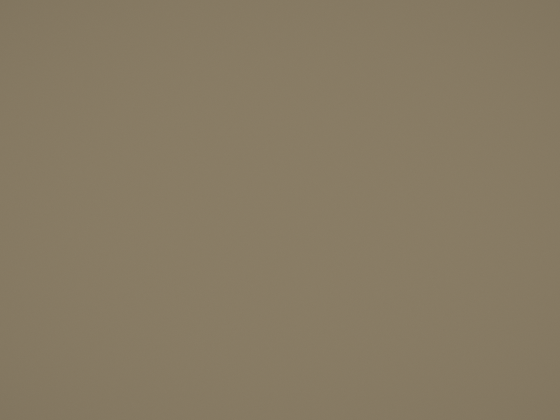

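View pics/scene0.png

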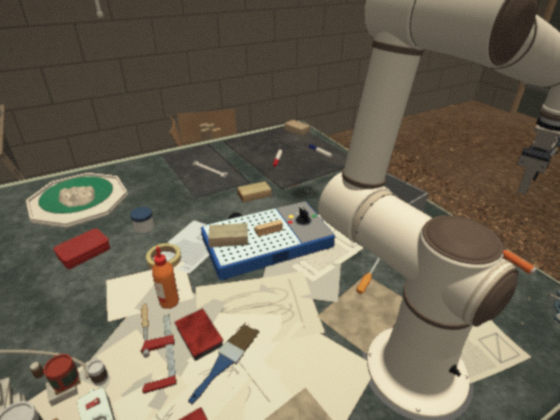

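The top camera shows only a featureless brown surface, so its view is blocked. The scene view shows the blue table at about (268,238) with the oak offcut at (228,233), the stepped offcut at (268,228), the selector at (303,214), the bottle at (165,280) and the tape at (163,255). The bin isn't visible and is probably hidden by the arm.

```bash
cat > h.py <<'E'
from plant import arm, imaging
import cv2, numpy as np
from scipy.spatial.transform import Rotation as R
def ray(c,px,z):
    p=np.atleast_2d(np.array(px,float)); T=c["world_from_camera"]
    d=np.c_[(p[:,0]-c["cx"])/c["fx"],(p[:,1]-c["cy"])/c["fy"],np.ones(len(p))]@T[:3,:3].T
    return T[:3,3]+d*((z-T[2,3])/d[:,2])[:,None]
def proj(c,P):
    T=c["world_from_camera"]; q=(np.atleast_2d(P)-T[:3,3])@T[:3,:3]
    return np.c_[c["fx"]*q[:,0]/q[:,2]+c["cx"],c["fy"]*q[:,1]/q[:,2]+c["cy"]]
def cam(n,f=None):
    c=imaging.camera(n)
    if f: cv2.imwrite(f"pics/{f}.png",c["frame"])
    return c
E
python3 - <<'E'
from h import *
w=cam("wrist"); s=cam("scene")
print(w["world_from_camera"].round(3).tolist(),w["fx"],w["cx"],w["cy"])
a=cv2.resize(s["frame"][180:300,120:360],(800,400),interpolation=cv2.INTER_CUBIC)
b=cv2.resize(w["frame"],(267,200))
im=np.zeros((600,800,3),np.uint8); im[:400]=a; im[400:,:267]=b
cv2.imwrite("pics/m1.png",im)
print(ray(s,[(228,222),(268,222),(303,210),(240,273),(332,240),(203,238)],.07).round(3))
E
```

```text
[[0.304, -0.911, -0.278, 0.254], [-0.953, -0.291, -0.088, -0.522], [-0.001, 0.292, -0.956, 0.384], [0.0, 0.0, 0.0, 1.0]] 300.08568989409565 283.95009456533734 207.47595060327896
[[ 0.607  0.179  0.07 ]
 [ 0.548  0.073  0.07 ]
 [ 0.55  -0.054  0.07 ]
 [ 0.391  0.239  0.07 ]
 [ 0.384 -0.046  0.07 ]
 [ 0.572  0.272  0.07 ]]
```

View pics/m1.png

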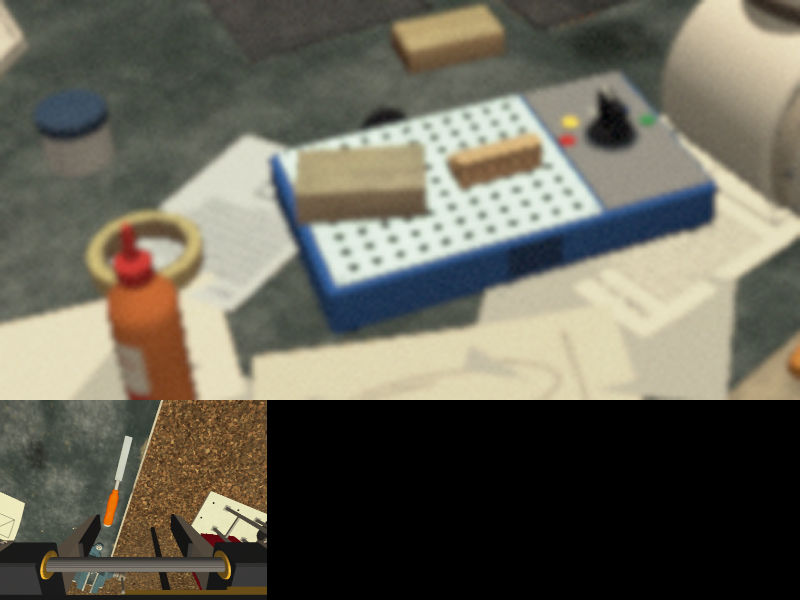

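The zoomed view shows the oak block on the far +y part of the plate and the stepped offcut mid-plate. On the panel, yellow and red lie on the +y side of the selector and green on the −y side, with the blue mark hidden. The wrist view shows only the table edge and no bin. I'll go up over the scene and look down.

```bash
cat >> h.py <<'E'
def to(x,y,z,yaw):
    "tool-frame shift (mm) and turn (deg) from the measured pose to tool-down pose with tool x at yaw (deg)"
    s=arm.get_state(); r=R.from_quat(s["ee_rot"])
    g=R.from_euler('z',yaw,degrees=True)*R.from_euler('x',180,degrees=True)
    d=r.inv().apply(np.array([x,y,z])-s["eef_pos"])*1e3; t=(r.inv()*g).as_rotvec(degrees=True)
    print("shift",d.round(1),"turn",t.round(2),"rows",np.ceil(max(np.linalg.norm(d)/41.7,np.linalg.norm(t)/7.16)))
E
python3 -c "
from h import *
to(.38,-.20,.40,0)"
```

```text
shift [ 301.2 -268.8 -209. ] turn [-0.07 -0.   17.69] rows 11.0
```

Call:
play_rows(motion=[25,-22.4,-17.4,0,0,0,1,25,-22.4,-17.4,0,0,0,1,25,-22.4,-17.4,0,0,0,1,25,-22.4,-17.4,0,0,0,1,25,-22.4,-17.4,0,0,0,1,25,-22.4,-17.4,0,0,0,1,25,-22.4,-17.4,0,0,0,1,25,-22.4,-17.4,0,0,0,1,25,-22.4,-17.4,0,0,0,1,25,-22.4,-17.4,0,0,0,1,25,-22.4,-17.4,0,0,0,1,25,-22.4,-17.4,0,0,0,1,0,0,0,0,0,5.9,1,0,0,0,0,0,5.9,1,0,0,0,0,0,5.9,1,0,0,0,0,0,0,1])

```text
clock: 1.53
eef_pos: [0.3789, -0.2002, 0.3999]
ee_rot: [1.0, -0.001, -0.0, -0.0]
force: [-0.1, 0.2, -0.4]
opening: 0.0921
finger_force: 0.0
```

```bash
python3 - <<'E'
from h import *
w=cam("wrist"); np.savez("w1.npz",**w)
t=cam("top");s=cam("scene")
print(arm.get_state()["eef_pos"],w["world_from_camera"].round(3)[:3,3],t["frame"].std())
im=np.zeros((600,800,3),np.uint8); im[:420,:560]=w["frame"]; im[420:,:240]=cv2.resize(t["frame"],(240,180)); im[420:,240:480]=cv2.resize(s["frame"],(240,180))
cv2.imwrite("pics/m2.png",im)
E
```

```text
[ 0.37874715 -0.2005479   0.39985263] [ 0.462 -0.2    0.594] 14.850139480881893
```

View pics/m2.png

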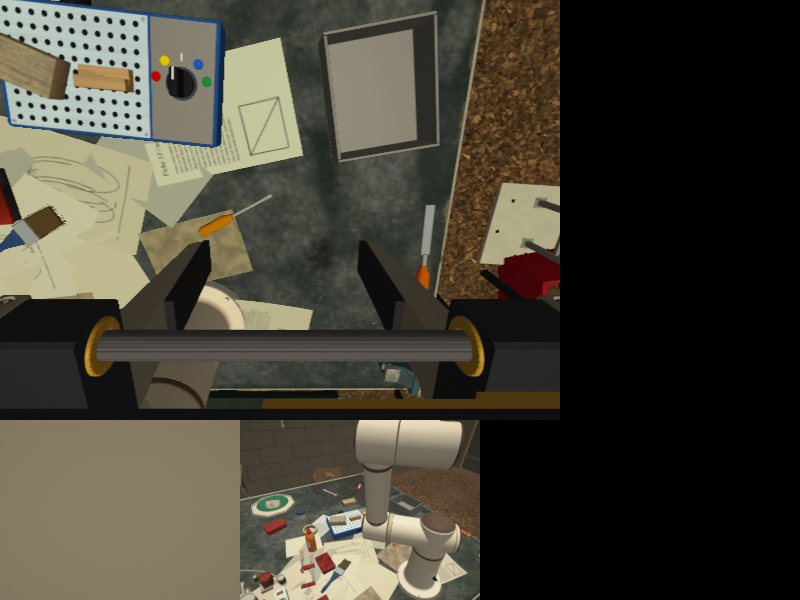

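The wrist view shows the following:
- **Bin:** rim corners at about (322,35), (437,12), (439,144) and (338,162).
- **Selector:** at (181,83), with the off line at (181,57).
- **Marks:** yellow (165,61), red (156,76), blue (198,64), green (206,82). Green is therefore +80° clockwise, past blue at +40°.
- **Offcuts:** stepped at (103,77), oak at (35,67).

The top camera is still blocked.

```bash
python3 - <<'E'
from h import *
w=dict(np.load("w1.npz")); f=w["frame"]
b=ray(w,[(322,35),(437,12),(439,144),(338,162)],.085); print("bin",b.round(3),b.mean(0).round(3),np.linalg.norm(np.roll(b,-1,0)-b,axis=1).round(3))
hsv=cv2.cvtColor(f,cv2.COLOR_BGR2HSV); P={}
for n,lo,hi in(("green",(55,100,60),(85,255,255)),("blue",(104,120,110),(116,255,255)),("yellow",(22,150,120),(32,255,255)),("red",(0,180,100),(6,255,255))):
    m=np.zeros(f.shape[:2],np.uint8); m[45:100,150:215]=255
    m&=cv2.inRange(hsv,lo,hi); ys,xs=np.nonzero(m)
    P[n]=ray(w,(xs.mean(),ys.mean()),.0625)[0] if len(xs) else None; print(n,len(xs),P[n])
q=ray(w,[(181,57)],.06)[0]; print("off",q)
# axis: points at 42mm, angles
A=[P[k] for k in P if P[k] is not None]; A=np.array(A)
from scipy.optimize import least_squares
c=least_squares(lambda c:np.linalg.norm(A[:,:2]-c,axis=1)-.042,A[:,:2].mean(0)-[.03,0]); print("axis",c.x,c.fun)
for k in P:
    if P[k] is not None: print(k,np.degrees(np.arctan2(*(P[k][:2]-c.x)[::-1])))
print("off ang",np.degrees(np.arctan2(*(q[:2]-c.x)[::-1])))
print("plate/panel edge",ray(w,[(151,14),(150,135),(222,22),(216,146)],.06).round(3))
print("stepped top",ray(w,[(75,66),(133,70),(133,92),(74,90)],.09).round(3))
E
```

```text
bin [[ 0.579 -0.259  0.085]
 [ 0.608 -0.428  0.085]
 [ 0.417 -0.459  0.085]
 [ 0.387 -0.292  0.085]] [ 0.498 -0.359  0.085] [0.172 0.194 0.169 0.195]
green 73 [ 0.51639778 -0.07347143  0.0625    ]
blue 124 [ 0.53378021 -0.03087735  0.0625    ]
yellow 82 [ 0.54830559 -0.00820761  0.0625    ]
red 68 [0.52502965 0.00859799 0.0625    ]
off [ 0.5531609  -0.03501529  0.06      ]
axis [ 0.50202595 -0.02811933] [ 0.00557481 -0.01012619  0.00838136  0.00132819]
green -72.41688285827232
blue -4.963978752696818
yellow 23.279690458710053
red 57.9325225457952
off ang -7.68046777358929
plate/panel edge [[ 0.614  0.005  0.06 ]
 [ 0.431  0.031  0.06 ]
 [ 0.603 -0.104  0.06 ]
 [ 0.412 -0.082  0.06 ]]
stepped top [[0.536 0.12  0.09 ]
 [0.53  0.031 0.09 ]
 [0.498 0.036 0.09 ]
 [0.501 0.128 0.09 ]]
```

```bash
python3 -c "
from h import *
to(.48,.08,.36,-8)"
```

```text
shift [ 101.9 -280.3   39.9] turn [-0.01  0.01  8.14] rows 8.0
```

Call:
play_rows(motion=[12.7,-35,5,0,0,0,1,12.7,-35,5,0,0,0,1,12.7,-35,5,0,0,0,1,12.7,-35,5,0,0,0,1,12.7,-35,5,0,0,0,1,12.7,-35,5,0,0,0,1,12.7,-35,5,0,0,0,1,12.7,-35,5,0,0,0,1,0,0,0,0,0,4,1,0,0,0,0,0,4,1,0,0,0,0,0,0,1])

```text
clock: 2.6
eef_pos: [0.4804, 0.08, 0.3596]
ee_rot: [0.998, -0.069, -0.0, 0.0]
force: [0.0, 0.9, 0.1]
opening: 0.0915
finger_force: 0.0
```

```bash
python3 - <<'E'
from h import *
w=cam("wrist","w2"); np.savez("w2.npz",**w)
cv2.imwrite("pics/w2.png",cv2.resize(w["frame"],(800,600),interpolation=cv2.INTER_CUBIC))
E
```

```text
(no output)
```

View pics/w2.png

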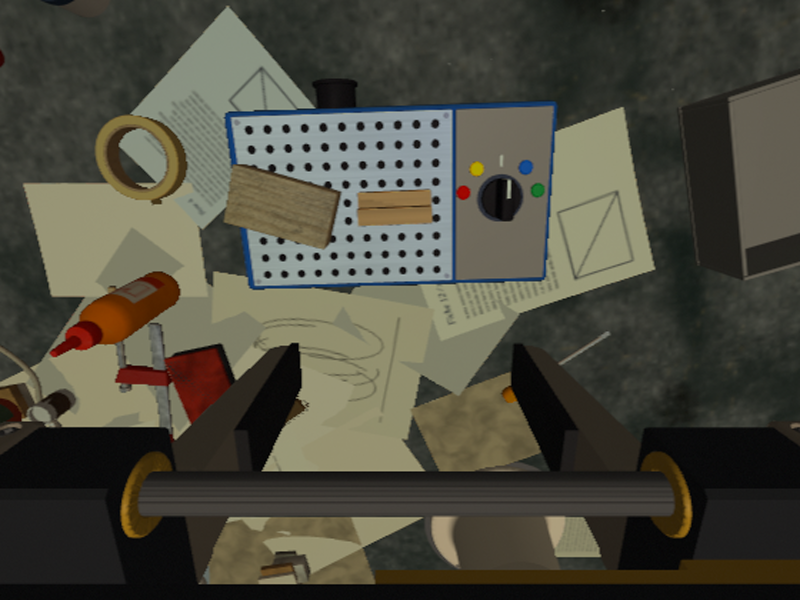

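The view is clear (800-px scale). Oak's top runs from (233,165) to (340,190), with its bottom side at (225,222)–(328,248). The stepped offcut spans (357–432, 190–225) with a step line at row 207. The selector is at (500,198), with red (463,193), yellow (477,169), blue (526,167) and green (538,190) around it. The bottle base is at about (170,290).

```bash
python3 - <<'E'
from h import *
w=dict(np.load("w2.npz")); f=w["frame"]; hsv=cv2.cvtColor(f,cv2.COLOR_BGR2HSV)
# table corners
k=1/1.42857
T=ray(w,np.array([(227,112),(555,102),(546,279),(250,288)])*k,.06); print("table",T.round(3).tolist(),np.linalg.norm(np.roll(T,-1,0)-T,axis=1).round(3),T.mean(0).round(4))
d=T[1]-T[0]+T[2]-T[3]; ty=np.degrees(np.arctan2(d[1],d[0]))+90; print("yaw",ty)
P={}
for n,lo,hi in(("green",(50,100,40),(85,255,255)),("blue",(100,120,80),(120,255,255)),("yellow",(20,130,100),(33,255,255)),("red",(0,170,80),(8,255,255))):
    m=np.zeros(f.shape[:2],np.uint8); m[108:145,316:382]=255
    m&=cv2.inRange(hsv,lo,hi); ys,xs=np.nonzero(m); P[n]=ray(w,(xs.mean(),ys.mean()),.0625)[0,:2]; print(n,len(xs),P[n].round(4))
from scipy.optimize import least_squares
A=np.array(list(P.values())); c=least_squares(lambda c:np.linalg.norm(A-c,axis=1)-.042,A.mean(0)-[.02,0]); print("axis",c.x,c.fun.round(4))
for n in P: print(n,np.degrees(np.arctan2(*(P[n]-c.x)[::-1])).round(1))
# wood
m=cv2.inRange(hsv,(8,45,50),(25,200,255)); m[:,:150]=0;m[:110]=0;m[178:]=0;m[:,315:]=0
m=cv2.morphologyEx(m,cv2.MORPH_OPEN,np.ones((3,3)))
for q in cv2.findContours(m,0,2)[0]:
    if cv2.contourArea(q)<300: continue
    b=cv2.boxPoints(cv2.minAreaRect(q)); print(b.round(0).tolist())
    for z in(.06,.09,.095):
        p=ray(w,b,z); print(z,p.round(3)[:,:2].tolist(),p.mean(0).round(3),np.linalg.norm(np.roll(p,-1,0)-p,axis=1).round(3))
print("cam",w["world_from_camera"][:3,3].round(3),"nadir",proj(w,w["world_from_camera"][:3,3]-[0,0,.5])*1.4286)
print("bottle base",ray(w,np.array([(150,290)])*k,0.02),"tip",ray(w,np.array([(55,352)])*k,.19))
st=f[125:165,245:308]; cv2.imwrite("pics/st.png",cv2.resize(np.hstack([st]),None,fx=10,fy=10,interpolation=cv2.INTER_CUBIC))
E
```

```text
table [[0.643, 0.249, 0.06], [0.604, -0.097, 0.06], [0.412, -0.079, 0.06], [0.449, 0.272, 0.06]] [0.348 0.194 0.353 0.195] [0.5269 0.0861 0.06  ]
yaw -6.2422779230947185
green 74 [ 0.5168 -0.0734]
blue 152 [ 0.5415 -0.023 ]
yellow 88 [ 0.5488 -0.0079]
red 73 [0.5258 0.0089]
axis [ 0.50654696 -0.02994645] [ 0.0027 -0.0063  0.0056  0.0014]
green -76.7
blue 11.2
yellow 27.5
red 63.7
[[249.0, 134.0], [301.0, 132.0], [302.0, 156.0], [250.0, 158.0]]
0.06 [[0.542, 0.127], [0.534, 0.044], [0.497, 0.047], [0.505, 0.132]] [0.519 0.088 0.06 ] [0.083 0.038 0.085 0.038]
0.09 [[0.543, 0.123], [0.536, 0.046], [0.501, 0.049], [0.508, 0.128]] [0.522 0.086 0.09 ] [0.078 0.035 0.08  0.035]
0.095 [[0.544, 0.123], [0.536, 0.046], [0.501, 0.049], [0.509, 0.127]] [0.522 0.086 0.095] [0.077 0.035 0.079 0.035]
[[152.0, 154.0], [164.0, 113.0], [240.0, 133.0], [228.0, 175.0]]
0.06 [[0.533, 0.289], [0.593, 0.254], [0.546, 0.142], [0.482, 0.173]] [0.539 0.214 0.06 ] [0.07  0.122 0.071 0.127]
0.09 [[0.534, 0.275], [0.591, 0.243], [0.547, 0.138], [0.487, 0.166]] [0.54  0.206 0.09 ] [0.065 0.114 0.066 0.119]
0.095 [[0.535, 0.273], [0.591, 0.241], [0.547, 0.137], [0.488, 0.165]] [0.54  0.204 0.095] [0.065 0.113 0.066 0.118]
cam [0.563 0.068 0.553] nadir [[405.33975045 165.19751623]]
bottle base [[0.45546701 0.41728953 0.02      ]] tip [[0.44425595 0.41142448 0.19      ]]
```

View pics/st.png

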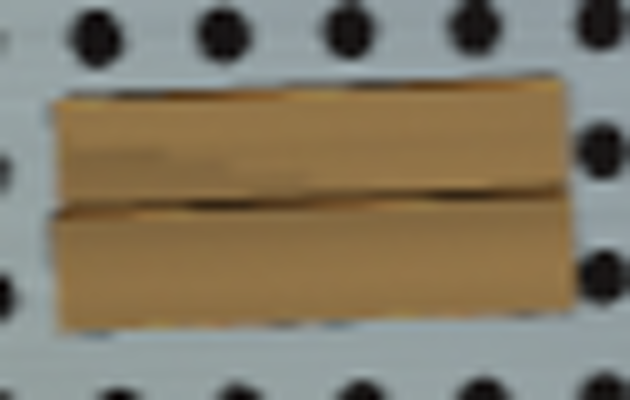

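The stepped offcut fills the crop, with its step line lengthwise down the middle. I'll grip it by its 80 mm ends after the oak is gone. Oak comes first: centre ≈ (0.541, 0.206), long axis at yaw 67°, and its size fits.

```bash
python3 -c "
from h import *
to(.541,.206,.14,67)"
```

```text
shift [  42.9 -133.5  219.7] turn [-2.000e-02  3.000e-02 -7.483e+01] rows 11.0
```

Call:
play_rows(motion=[10.7,-33.4,0,0,0,0,1,10.7,-33.4,0,0,0,0,1,10.7,-33.4,0,0,0,0,1,10.7,-33.4,0,0,0,0,1,0,0,20,0,0,-6.8,1,0,0,20,0,0,-6.8,1,0,0,20,0,0,-6.8,1,0,0,20,0,0,-6.8,1,0,0,20,0,0,-6.8,1,0,0,20,0,0,-6.8,1,0,0,20,0,0,-6.8,1,0,0,20,0,0,-6.8,1,0,0,20,0,0,-6.8,1,0,0,20,0,0,-6.8,1,0,0,20,0,0,-6.8,1,0,0,0,0,0,0,1,0,0,0,0,0,0,1])

```text
clock: 4.07
eef_pos: [0.5408, 0.205, 0.1393]
ee_rot: [0.836, 0.549, -0.001, -0.001]
force: [0.5, 0.2, -0.0]
opening: 0.0917
finger_force: 0.0
```

```bash
python3 - <<'E'
from h import *
w=cam("wrist","w3"); s=arm.get_state()
r=R.from_quat(s["ee_rot"]); f=w["frame"].copy()
for a,b in((0,0),(.031,0),(-.031,0),(.031,.055),(-.031,.055),(0,.055)):
    P=np.array([.541,.206,.095])+a*np.array([.92,-.39,0])+b*np.array([.39,.92,0]); u=proj(w,P)[0]; cv2.circle(f,tuple(int(v) for v in u),3,(0,0,255),1)
cv2.imwrite("pics/w3a.png",f); to(.541,.206,.068,67)
E
```

```text
shift [ 0.2 -1.2 72.8] turn [ 0.03 -0.02 -0.36] rows 2.0
```

View pics/w3a.png

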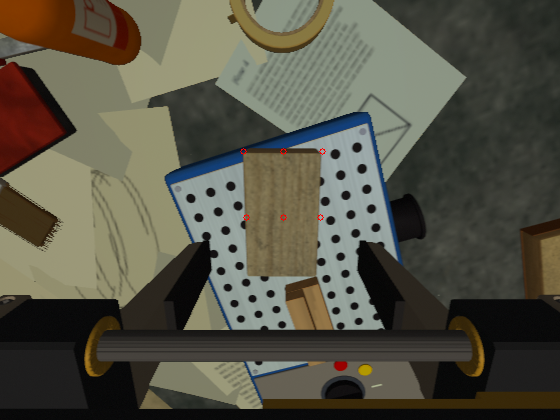

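The projected corners sit on the oak and it is centred between the fingers at about (283,215). Next I descend and grip.

Call:
play_rows(motion=[0,0,24,0,0,0,1,0,0,24,0,0,0,1,0,0,16,0,0,0,1,0,0,7,0,0,0,1,0,0,0,0,0,0,0.5,0,0,0,0,0,0,0.5,0,0,0,0,0,0,0.5,0,0,0,0,0,0,0.5,0,0,0,0,0,0,0.5,0,0,0,0,0,0,0.5,0,0,0,0,0,0,0.5], newtons=35)

```text
clock: 5.03
eef_pos: [0.5423, 0.2061, 0.0704]
ee_rot: [0.835, 0.55, 0.001, 0.0]
force: [-0.9, 0.0, 6.4]
opening: 0.0599
finger_force: 35.0
```

Call:
play_rows(motion=[0,0,-10,0,0,0,0.5,0,0,-20,0,0,0,0.5,0,0,-25,0,0,0,0.5,0,0,-25,0,0,0,0.5,0,0,-25,0,0,0,0.5,0,0,-15,0,0,0,0.5,0,0,0,0,0,0,0.5])

```text
clock: 5.62
eef_pos: [0.5439, 0.2062, 0.1937]
ee_rot: [0.835, 0.55, 0.003, 0.002]
force: [-0.0, 0.5, -0.4]
opening: 0.0598
finger_force: 35.0
```

```bash
python3 -c "
from h import *
b=np.radians(9.8); c=np.array([.498,-.359])-.03*np.array([np.cos(b),np.sin(b)]); print(c)
to(*c,.188,100)"
```

```text
[ 0.46843776 -0.36410628]
shift [-553.9  155.3    4.5] turn [  0.43  -0.11 -33.21] rows 14.0
```

Call:
play_rows(motion=[-20,5.6,0,0,0,0,0.5,-34.6,9.7,0,0,0,0,0.5,-34.6,9.7,0,0,0,0,0.5,-34.6,9.7,0,0,0,0,0.5,-34.6,9.7,0,0,0,0,0.5,-34.6,9.7,0,0,0,0,0.5,-34.6,9.7,0,0,0,0,0.5,-34.6,9.7,0,0,0,0,0.5,-34.6,9.7,0,0,0,0,0.5,-34.6,9.7,0,0,0,0,0.5,-34.6,9.7,0,0,0,0,0.5,-34.6,9.7,0,0,0,0,0.5,-34.6,9.7,0,0,0,0,0.5,-34.6,9.7,0,0,0,0,0.5,-34.6,9.7,0,0,0,0,0.5,-34.6,9.7,0,0,0,0,0.5,-15,4.2,0,0,0,0,0.5,0,0,0,0,0,0,0.5])

```text
clock: 7.12
eef_pos: [0.4643, -0.3672, 0.1873]
ee_rot: [0.836, 0.549, -0.0, -0.001]
force: [-0.6, -0.4, -1.6]
opening: 0.0597
finger_force: 35.0
```

Call:
play_rows(motion=[0,0,0,0,0,-6.6,0.5,0,0,0,0,0,-6.6,0.5,0,0,0,0,0,-6.6,0.5,0,0,0,0,0,-6.6,0.5,0,0,0,0,0,-6.6,0.5,0,0,0,0,0,0,0.5])

```text
clock: 7.62
eef_pos: [0.466, -0.3625, 0.1881]
ee_rot: [0.643, 0.766, 0.0, -0.001]
force: [-0.2, 1.0, -1.2]
opening: 0.0593
finger_force: 35.0
```

```bash
python3 - <<'E'
from h import *
to(.468,-.364,.035,100)
w=cam("wrist"); s=cam("scene")
f=w["frame"].copy()
b=np.radians(9.8);ex=np.array([np.cos(b),np.sin(b),0]);ey=np.array([-ex[1],ex[0],0])
for i in(-.1,.1):
  for j in(-.085,.085):
    u=proj(w,np.array([.498,-.359,.085])+i*ex+j*ey)[0]; cv2.circle(f,tuple(int(v) for v in u),4,(0,0,255),1)
im=np.zeros((600,800,3),np.uint8); im[:420,:560]=f; im[420:,:240]=cv2.resize(s["frame"],(240,180)); cv2.imwrite("pics/m3.png",im)
E
```

```text
shift [ -2.1   1.8 153.1] turn [-0.04 -0.12  0.04] rows 4.0
```

View pics/m3.png

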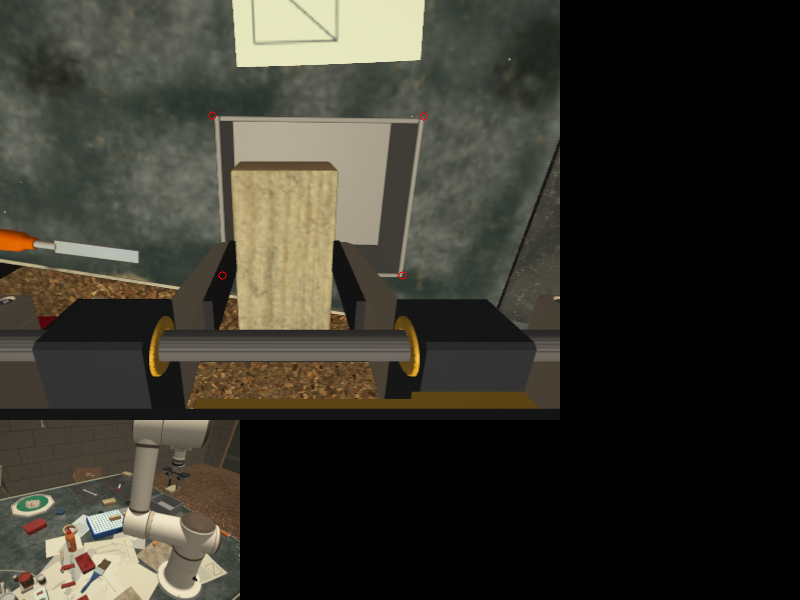

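Oak is held, and the predicted rim corners match the bin at (212,116), (423,117) and (402,275). Now I lower it and release it partly open, because the bin wall is close.

Call:
play_rows(motion=[0,2,30,0,0,0,0.5,0,0,30,0,0,0,0.5,0,0,30,0,0,0,0.5,0,0,30,0,0,0,0.5,0,0,25,0,0,0,0.5,0,0,15,0,0,0,0.5,0,0,0,0,0,0,0.5,0,0,0,0,0,0,0.76,0,0,0,0,0,0,0.76,0,0,0,0,0,0,0.76,0,0,0,0,0,0,0.76])

```text
clock: 8.63
eef_pos: [0.4689, -0.3654, 0.031]
ee_rot: [0.644, 0.765, -0.0, 0.002]
force: [-0.3, -0.1, 0.6]
opening: 0.0701
finger_force: 0.0
```

Call:
play_rows(motion=[0,0,-15,0,0,0,0.76,0,0,-30,0,0,0,0.76,0,0,-30,0,0,0,0.76,0,0,-30,0,0,0,0.76,0,0,-30,0,0,0,1,0,0,-30,0,0,0,1,0,0,0,0,0,0,1])

```text
clock: 9.22
eef_pos: [0.4709, -0.3676, 0.2031]
ee_rot: [0.644, 0.765, -0.001, 0.007]
force: [-0.6, -0.8, 1.2]
opening: 0.0879
finger_force: 0.0
```

```bash
python3 -c "
from h import *
to(.46,.06,.25,-5.5)"
```

```text
shift [422.6  62.3 -51.7] turn [  0.95   0.11 105.28] rows 15.0
```

```bash
python3 -c "
from h import *
to(.522,.086,.16,-5.5)"
```

```text
shift [438.8 127.1  38.6] turn [  0.95   0.11 105.28] rows 15.0
```

Call:
play_rows(motion=[33.8,9.8,0,0,0,0,1,33.8,9.8,0,0,0,0,1,33.8,9.8,0,0,0,0,1,33.8,9.8,0,0,0,0,1,33.8,9.8,0,0,0,0,1,33.8,9.8,0,0,0,0,1,33.8,9.8,0,0,0,0,1,33.8,9.8,0,0,0,0,1,33.8,9.8,0,0,0,0,1,33.8,9.8,0,0,0,0,1,33.8,9.8,0,0,0,0,1,33.8,9.8,0,0,0,0,1,33.8,9.8,0,0,0,0,1])

```text
clock: 10.3
eef_pos: [0.5189, 0.0922, 0.1949]
ee_rot: [0.644, 0.765, 0.001, 0.001]
force: [-0.4, 0.3, 0.2]
opening: 0.0917
finger_force: 0.0
```

Call:
play_rows(motion=[0,0,0,0,0,7,1,0,0,0,0,0,7,1,0,0,0,0,0,7,1,0,0,0,0,0,7,1,0,0,0,0,0,7,1,0,0,0,0,0,7,1,0,0,0,0,0,7,1,0,0,0,0,0,7,1,0,0,0,0,0,7,1,0,0,0,0,0,7,1,0,0,0,0,0,7,1,0,0,0,0,0,7,1,0,0,0,0,0,7,1,0,0,0,0,0,7,1,0,0,0,0,0,7,1,0,0,0,0,0,0,1,0,0,0,0,0,0,1])

```text
clock: 11.72
eef_pos: [0.5189, 0.0905, 0.1945]
ee_rot: [0.999, -0.044, 0.001, -0.0]
force: [0.3, -0.3, -0.1]
opening: 0.092
finger_force: 0.0
```

```bash
python3 - <<'E'
from h import *
w=cam("wrist","w4"); np.savez("w4.npz",**w)
f=w["frame"]; hsv=cv2.cvtColor(f,cv2.COLOR_BGR2HSV)
m=cv2.inRange(hsv,(8,75,60),(25,220,255)); m[:60]=0; m[330:]=0
u=proj(w,[.522,.086,.09])[0]; print("expected",u)
m=cv2.morphologyEx(m,cv2.MORPH_OPEN,np.ones((5,5)))
for q in cv2.findContours(m,0,2)[0]:
    if cv2.contourArea(q)<1500: continue
    b=cv2.boxPoints(cv2.minAreaRect(q)); p=ray(w,b,.085); print(b.round().tolist(),p.round(3)[:,:2].tolist(),p.mean(0).round(4),np.linalg.norm(np.roll(p,-1,0)-p,axis=1).round(3))
for i in(-.017,.017):
  for j in(-.04,.04):
    a=np.radians(-5.5); P=np.array([.522+i*np.cos(a)-j*np.sin(a),.086+i*np.sin(a)+j*np.cos(a),.09]); v=proj(w,P)[0]; cv2.circle(f,tuple(int(x) for x in v),4,(0,0,255),1)
cv2.imwrite("pics/w4a.png",f)
to(.522,.086,.063,-5.5)
E
```

```text
expected [287.70958615 196.84667812]
[[249.0, 213.0], [249.0, 176.0], [325.0, 177.0], [325.0, 214.0]] [[0.507, 0.129], [0.546, 0.123], [0.538, 0.046], [0.499, 0.048]] [0.5226 0.0865 0.085 ] [0.039 0.078 0.04  0.081]
[[-0.0, 85.0], [83.0, 85.0], [83.0, 172.0], [0.0, 172.0]] [[0.653, 0.346], [0.646, 0.269], [0.565, 0.292], [0.573, 0.376]] [0.6091 0.3208 0.085 ] [0.078 0.084 0.085 0.086]
shift [  3.4   4.1 131.4] turn [-0.   -0.05  0.48] rows 4.0
```

View pics/w4a.png

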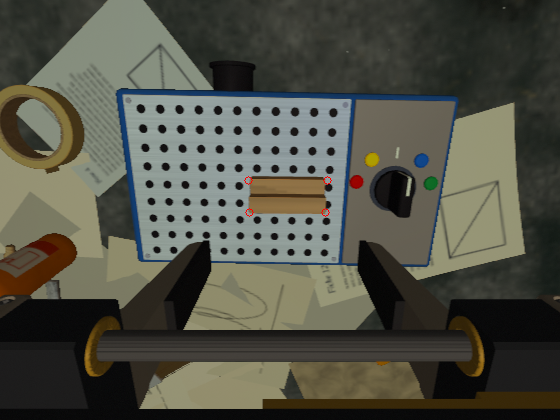

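The offcut at (287,195) matches the predicted corners. Next I descend and grip its ends.

Call:
play_rows(motion=[3.4,4.1,0,0,0,0.5,1,0,0,35,0,0,0,1,0,0,35,0,0,0,1,0,0,28,0,0,0,1,0,0,18,0,0,0,1,0,0,10,0,0,0,1,0,0,4,0,0,0,1,0,0,0,0,0,0,1,0,0,0,0,0,0,0.7,0,0,0,0,0,0,0.7,0,0,0,0,0,0,0.7,0,0,0,0,0,0,0.7,0,0,0,0,0,0,0.7], newtons=25)

```text
clock: 12.85
eef_pos: [0.5241, 0.0859, 0.067]
ee_rot: [0.999, -0.05, 0.003, 0.0]
force: [-1.1, -0.3, 7.5]
opening: 0.0646
finger_force: 3.8
```

Call:
play_rows(motion=[0,0,-10,0,0,0,0.7,0,0,-20,0,0,0,0.7,0,0,-25,0,0,0,0.7,0,0,-25,0,0,0,0.7,0,0,-25,0,0,0,0.7,0,0,-15,0,0,0,0.7,0,0,0,0,0,0,0.7])

```text
clock: 13.43
eef_pos: [0.5246, 0.0859, 0.1894]
ee_rot: [0.999, -0.05, 0.005, 0.0]
force: [-0.6, 0.3, -0.1]
opening: 0.0642
finger_force: 0.0
```

```bash
python3 -c "
from h import *
b=np.radians(9.8); c=np.array([.498,-.359])+.045*np.array([np.cos(b),np.sin(b)]); print(c)
to(*c,.185,9.8)
w=cam('wrist'); f=w['frame']; m=cv2.inRange(cv2.cvtColor(f,cv2.COLOR_BGR2HSV),(8,75,60),(25,220,255)); m[:150]=0;m[330:]=0;m[:,:180]=0;m[:,390:]=0
print((m>0).sum(), np.argwhere(m>0).mean(0))"
```

```text
[ 0.54234336 -0.35134057]
shift [ 61.  433.3   4.8] turn [  0.05  -0.52 -15.49] rows 11.0
2904 [202.08023416 285.20592287]
```

```bash
python3 - <<'E'
from h import *
w=cam("wrist","w5"); np.savez("w5.npz",**w)
f=w["frame"]; hsv=cv2.cvtColor(f,cv2.COLOR_BGR2HSV)
m=cv2.inRange(hsv,(8,75,60),(25,220,255)); m[:60]=0; m[330:]=0
m=cv2.morphologyEx(m,cv2.MORPH_OPEN,np.ones((3,3)))
for q in cv2.findContours(m,0,2)[0]:
    if cv2.contourArea(q)<300: continue
    b=cv2.boxPoints(cv2.minAreaRect(q)); print(cv2.contourArea(q))
    for z in (.085,.2): p=ray(w,b,z); print(z,b.round().tolist(),p.round(3)[:,:2].tolist(),p.mean(0).round(4),np.linalg.norm(np.roll(p,-1,0)-p,axis=1).round(3))
print(arm.get_state()["opening"],arm.get_state()["finger_force"])
st=f[120:320,150:420]; cv2.imwrite("pics/w5a.png",cv2.resize(st,None,fx=2.9,fy=2.9,interpolation=cv2.INTER_CUBIC))
E
```

```text
711.0
0.085 [[-0.0, 254.0], [38.0, 254.0], [38.0, 284.0], [0.0, 284.0]] [[0.495, 0.397], [0.491, 0.356], [0.455, 0.368], [0.46, 0.41]] [0.4753 0.3827 0.085 ] [0.041 0.038 0.042 0.038]
0.2 [[-0.0, 254.0], [38.0, 254.0], [38.0, 284.0], [0.0, 284.0]] [[0.538, 0.273], [0.535, 0.248], [0.513, 0.255], [0.516, 0.281]] [0.5256 0.2643 0.2   ] [0.025 0.023 0.026 0.023]
2776.0
0.085 [[246.0, 183.0], [323.0, 183.0], [323.0, 220.0], [246.0, 220.0]] [[0.546, 0.122], [0.538, 0.045], [0.499, 0.047], [0.507, 0.127]] [0.5226 0.0852 0.085 ] [0.077 0.039 0.08  0.039]
0.2 [[246.0, 183.0], [323.0, 183.0], [323.0, 220.0], [246.0, 220.0]] [[0.569, 0.105], [0.564, 0.058], [0.54, 0.059], [0.545, 0.108]] [0.5546 0.0823 0.2   ] [0.047 0.024 0.049 0.024]
2697.0
0.085 [[-0.0, 93.0], [77.0, 93.0], [77.0, 181.0], [0.0, 181.0]] [[0.653, 0.337], [0.646, 0.266], [0.565, 0.29], [0.573, 0.367]] [0.609  0.3149 0.085 ] [0.071 0.084 0.077 0.086]
0.2 [[-0.0, 93.0], [77.0, 93.0], [77.0, 181.0], [0.0, 181.0]] [[0.634, 0.236], [0.63, 0.193], [0.58, 0.208], [0.585, 0.255]] [0.6074 0.2228 0.2   ] [0.044 0.052 0.047 0.052]
0.06409143370711748 0.0
```

View pics/w5a.png

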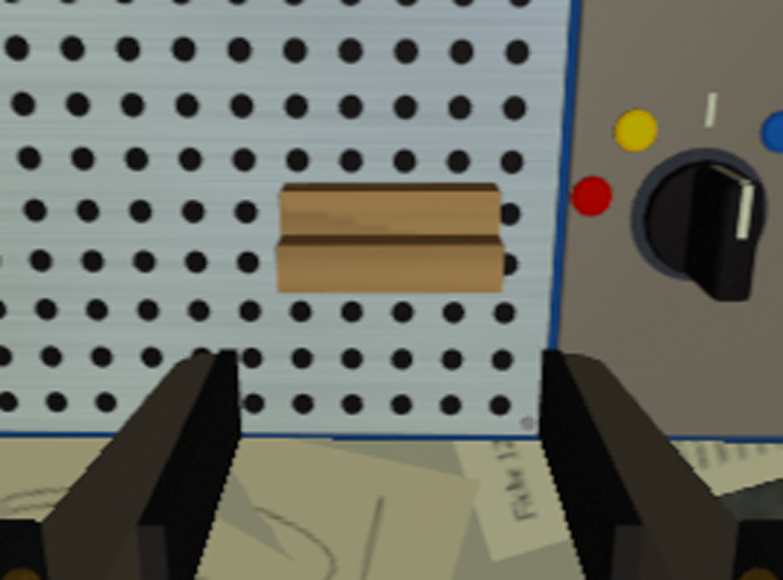

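The stepped offcut is still on the plate at the same spot, about (387,240) in the crop, so the grip missed even though the fingers closed to 64 mm. I'll go back down and close in stages while reading the state. My picture views are used up, so I'll work from numbers from here.

Call:
play_rows(motion=[0,0,0,0,0,0,1,0,0,0,0,0,0,1,0,0,0,0,0,0,1,0,0,30,0,0,0,1,0,0,35,0,0,0,1,0,0,28,0,0,0,1,0,0,17,0,0,0,1,0,0,10,0,0,0,1,0,0,5,0,0,0,1,0,0,0,0,0,0,1,0,0,0,0,0,0,1])

```text
clock: 14.45
eef_pos: [0.5225, 0.086, 0.0599]
ee_rot: [0.999, -0.05, 0.001, -0.0]
force: [0.0, -0.4, 0.6]
opening: 0.0918
finger_force: 0.0
```

Call:
play_rows(motion=[0,0,0,0,0,0,0.82,0,0,0,0,0,0,0.82,0,0,0,0,0,0,0.82,0,0,0,0,0,0,0.82], newtons=15)

```text
clock: 14.78
eef_pos: [0.5229, 0.086, 0.0604]
ee_rot: [0.999, -0.05, 0.001, 0.0]
force: [1.8, -1.1, 4.7]
opening: 0.0794
finger_force: 15.0
```

```bash
python3 - <<'E'
from h import *
w=cam("wrist","w6"); np.savez("w6.npz",**w); s=arm.get_state()
print({k:np.round(s[k],4) for k in("eef_pos","force","ft_torque","opening","finger_force")})
f=w["frame"]; hsv=cv2.cvtColor(f,cv2.COLOR_BGR2HSV)
m=cv2.inRange(hsv,(8,75,60),(25,220,255)); m[:60]=0; m[330:]=0
m=cv2.morphologyEx(m,cv2.MORPH_OPEN,np.ones((3,3)))
for q in cv2.findContours(m,0,2)[0]:
    if cv2.contourArea(q)<600: continue
    b=cv2.boxPoints(cv2.minAreaRect(q)); p=ray(w,b,.085); print(b.round().tolist(),p.round(3)[:,:2].tolist(),p.mean(0).round(4),np.linalg.norm(np.roll(p,-1,0)-p,axis=1).round(3))
R0=R.from_quat(s["ee_rot"])
for yy in(-.046,-.04,-.037,-.032,.032,.037,.04,.046): print(yy,proj(w,s["eef_pos"]+R0.apply([0,yy,0])).round())
for r in range(150,290,10): print(r,[int(v) for v in cv2.cvtColor(f,6)[r,180:400:8]])
E
```

```text
{'eef_pos': array([0.5229, 0.086 , 0.0603]), 'force': array([-0.3387,  0.1252,  6.2854]), 'ft_torque': array([ 0.0215,  0.0309, -0.0299]), 'opening': np.float64(0.0794), 'finger_force': np.float64(15.0006)}
[[219.0, 221.0], [349.0, 221.0], [349.0, 286.0], [219.0, 286.0]] [[0.549, 0.122], [0.542, 0.045], [0.497, 0.046], [0.506, 0.129]] [0.5236 0.0857 0.085 ] [0.078 0.044 0.083 0.044]
-0.046 [[218. 240.]]
-0.04 [[226. 240.]]
-0.037 [[231. 240.]]
-0.032 [[238. 240.]]
0.032 [[329. 240.]]
0.037 [[337. 240.]]
0.04 [[341. 240.]]
0.046 [[349. 240.]]
150 [158, 157, 18, 18, 155, 154, 20, 20, 154, 154, 21, 43, 154, 155, 23, 119, 155, 156, 23, 143, 156, 141, 23, 158, 159, 159, 54, 105]
160 [161, 161, 160, 159, 159, 160, 159, 158, 158, 158, 157, 157, 157, 156, 157, 156, 155, 155, 154, 154, 154, 154, 154, 154, 154, 155, 50, 104]
170 [159, 158, 158, 158, 157, 157, 157, 157, 156, 157, 156, 156, 157, 157, 157, 157, 157, 157, 157, 158, 157, 158, 158, 158, 159, 158, 62, 104]
180 [161, 161, 19, 18, 162, 161, 18, 20, 160, 160, 21, 43, 159, 159, 21, 143, 157, 115, 21, 156, 156, 22, 23, 155, 156, 115, 88, 
[... 660 characters left out ...]
, 120, 120, 120, 157, 158, 157, 157, 48, 47, 47]
240 [69, 157, 158, 19, 137, 157, 108, 108, 108, 117, 118, 117, 118, 118, 118, 118, 119, 118, 119, 119, 118, 17, 159, 159, 159, 58, 101, 101]
250 [156, 156, 40, 40, 7, 118, 112, 112, 112, 112, 111, 111, 111, 113, 113, 121, 122, 122, 123, 122, 122, 107, 6, 40, 40, 85, 101, 100]
260 [17, 40, 40, 8, 10, 45, 43, 43, 44, 44, 44, 45, 44, 44, 46, 46, 46, 46, 47, 48, 48, 47, 6, 7, 40, 40, 100, 100]
270 [40, 40, 21, 8, 8, 110, 114, 114, 115, 115, 114, 115, 115, 116, 116, 116, 116, 116, 117, 116, 117, 115, 7, 7, 19, 39, 39, 99]
280 [40, 40, 8, 10, 7, 113, 118, 118, 119, 119, 119, 119, 120, 120, 120, 121, 120, 121, 121, 121, 121, 122, 7, 7, 9, 40, 39, 40]
```

Gripped this time: 79.4 mm at 15 N. I'll lift gently and check.

Call:
play_rows(motion=[0,0,0,0,0,0,0.82,0,0,-4,0,0,0,0.82,0,0,-8,0,0,0,0.82,0,0,-14,0,0,0,0.82,0,0,-20,0,0,0,0.82,0,0,-24,0,0,0,0.82,0,0,-24,0,0,0,0.82,0,0,-20,0,0,0,0.82,0,0,-12,0,0,0,0.82,0,0,-4,0,0,0,0.82,0,0,0,0,0,0,0.82], newtons=20)

```text
clock: 15.75
eef_pos: [0.5221, 0.086, 0.1897]
ee_rot: [0.999, -0.05, 0.001, 0.0]
force: [0.3, -0.1, -0.6]
opening: 0.0792
finger_force: 20.0
```

```bash
python3 - <<'E'
from h import *
w=cam("wrist","w7"); f=w["frame"]; hsv=cv2.cvtColor(f,cv2.COLOR_BGR2HSV)
m=cv2.inRange(hsv,(8,75,60),(25,220,255)); m[:100]=0; m[330:]=0;m[:,:150]=0;m[:,420:]=0
for q in cv2.findContours(m,0,2)[0]:
    if cv2.contourArea(q)>600: print(cv2.boundingRect(q))
to(.542,-.351,.18,9.8)
E
```

```text
(219, 221, 131, 66)
shift [ 64.  432.8   8.4] turn [ -0.     0.05 -15.51] rows 11.0
```

Held: its position in the wrist image hasn't changed since the grip. Carrying it to the bin.

Call:
play_rows(motion=[2.5,16.6,0,0,0,0,0.82,4.9,33.3,0,0,0,0,0.82,4.9,33.3,0,0,0,0,0.82,4.9,33.3,0,0,0,0,0.82,4.9,33.3,0,0,0,0,0.82,4.9,33.3,0,0,0,0,0.82,4.9,33.3,0,0,0,0,0.82,4.9,33.3,0,0,0,0,0.82,4.9,33.3,0,0,0,0,0.82,4.9,33.3,0,0,0,0,0.82,4.9,33.3,0,0,0,0,0.82,4.9,33.3,0,0,0,0,0.82,4.9,33.3,0,0,0,0,0.82,2.5,16.6,0,0,0,0,0.82,0,0,0,0,0,-5.2,0.82,0,0,0,0,0,-5.2,0.82,0,0,0,0,0,-5.2,0.82,0,0,0,0,0,0,0.82,0,0,0,0,0,0,0.82])

```text
clock: 17.38
eef_pos: [0.5414, -0.3503, 0.187]
ee_rot: [0.996, 0.085, -0.001, -0.001]
force: [0.7, 0.6, -1.0]
opening: 0.0792
finger_force: 20.0
```

```bash
python3 - <<'E'
from h import *
to(.542,-.351,.045,9.8)
w=cam("wrist","w8"); f=w["frame"]; hsv=cv2.cvtColor(f,cv2.COLOR_BGR2HSV)
m=cv2.inRange(hsv,(8,75,60),(25,220,255)); m[:100]=0; m[330:]=0;m[:,:150]=0;m[:,420:]=0
for q in cv2.findContours(m,0,2)[0]:
    if cv2.contourArea(q)>600: print(cv2.boundingRect(q))
E
```

```text
shift [  0.7   1.1 142. ] turn [-0.14  0.11 -0.06] rows 4.0
(218, 217, 132, 70)
```

Call:
play_rows(motion=[0.7,1.1,30,0,0,0,0.82,0,0,35,0,0,0,0.82,0,0,35,0,0,0,0.82,0,0,25,0,0,0,0.82,0,0,17,0,0,0,0.82,0,0,10,0,0,0,0.82,0,0,0,0,0,0,0.82,0,0,0,0,0,0,1,0,0,0,0,0,0,1,0,0,0,0,0,0,1,0,0,0,0,0,0,1])

```text
clock: 18.35
eef_pos: [0.544, -0.3528, 0.0388]
ee_rot: [0.996, 0.086, 0.001, 0.001]
force: [-1.2, -1.5, 0.4]
opening: 0.092
finger_force: 0.0
```

Call:
play_rows(motion=[0,0,-15,0,0,0,1,0,0,-30,0,0,0,1,0,0,-35,0,0,0,1,0,0,-35,0,0,0,1,0,0,-35,0,0,0,1,0,0,-20,0,0,0,1,0,0,0,0,0,0,1])

```text
clock: 18.93
eef_pos: [0.5458, -0.3544, 0.2151]
ee_rot: [0.996, 0.086, 0.004, 0.005]
force: [-0.5, -1.2, 1.0]
opening: 0.0919
finger_force: 0.0
```

```bash
python3 - <<'E'
from h import *
w=cam("wrist","w9"); f=w["frame"]; hsv=cv2.cvtColor(f,cv2.COLOR_BGR2HSV)
m=cv2.inRange(hsv,(8,45,50),(25,220,255)); m[330:]=0
m=cv2.morphologyEx(m,cv2.MORPH_OPEN,np.ones((3,3)))
for q in cv2.findContours(m,0,2)[0]:
    if cv2.contourArea(q)>600:
        M=cv2.moments(q); u=(M['m10']/M['m00'],M['m01']/M['m00']); print(cv2.contourArea(q),cv2.boundingRect(q),ray(w,u,.035).round(3))
b=np.radians(9.8);ex=np.array([np.cos(b),np.sin(b),0]);ey=np.array([-ex[1],ex[0],0])
print(proj(w,[np.array([.498,-.359,.085])+i*ex+j*ey for i in(-.1,.1) for j in(-.085,.085)]).round().tolist())
# pose above selector from the w4 view, using yellow, red, green marks
w=dict(np.load("w4.npz")); f=w["frame"]; hsv=cv2.cvtColor(f,cv2.COLOR_BGR2HSV); A=[]
for n,lo,hi,box in(("g",(50,100,40),(85,255,255),(170,200,420,445)),("b",(95,120,80),(125,255,255),(148,175,410,432)),("y",(20,130,100),(33,255,255),(145,175,360,385)),("r",(0,170,80),(8,255,255),(170,200,345,368))):
    k=cv2.inRange(hsv,lo,hi)[box[0]:box[1],box[2]:box[3]]; ys,xs=np.nonzero(k); p=ray(w,(xs.mean()+box[2],ys.mean()+box[0]),.0625)[0,:2]; A.append(p); print(n,len(xs),p.round(4))
A=np.array(A)
from scipy.optimize import least_squares
c=least_squares(lambda c:np.linalg.norm(A-c,axis=1)-.042,A.mean(0)-[.02,0]); print("axis",c.x.round(4),c.fun.round(4),np.degrees(np.arctan2(A[:,1]-c.x[1],A[:,0]-c.x[0])).round(1))
s=arm.get_state(); print(s["eef_pos"],s["qpos"])
E
```

```text
2455.0 (120, 242, 81, 88) [[ 0.358 -0.204  0.035]]
4160.0 (238, 213, 86, 54) [[ 0.473 -0.365  0.035]]
1866.5 (249, 171, 65, 32) [[ 0.544 -0.353  0.035]]
38625.5 (368, 0, 192, 330) [[ 0.617 -0.603  0.035]]
[[347.0, 309.0], [212.0, 309.0], [359.0, 147.0], [199.0, 147.0]]
g 148 [ 0.5166 -0.0727]
b 156 [ 0.5429 -0.0611]
y 169 [ 0.5486 -0.0077]
r 144 [0.5256 0.0094]
axis [ 0.5137 -0.0309] [-0.      0.0001 -0.0001  0.    ] [-86.1 -45.9  33.6  73.6]
[ 0.54465756 -0.35343804  0.21134747] [-7.61343087e-01  3.30113661e-01  1.35389984e+00 -3.47882364e-06
  1.44971579e+00  6.36871982e-01]
```

Both offcuts are in the bin: oak at (0.473, −0.365) and stepped at (0.544, −0.353). The four marks give the selector axis as (0.5137, −0.0309) with sub-mm residuals and a table yaw of −6.1°. Because of the joint 6 limit I'll grip with the half-turned tool at yaw 173.9° and then turn 80° clockwise.

```bash
python3 -c "
from h import *
to(.5137,-.0309,.17,173.9)"
```

```text
shift [  24.7 -323.3   39.4] turn [   0.46    0.46 -164.01] rows 23.0
```

Call:
play_rows(motion=[2.5,-32.3,0,0,0,0,0.5,2.5,-32.3,0,0,0,0,0.5,2.5,-32.3,0,0,0,0,0.5,2.5,-32.3,0,0,0,0,0.5,2.5,-32.3,0,0,0,0,0.5,2.5,-32.3,0,0,0,0,0.5,2.5,-32.3,0,0,0,0,0.5,2.5,-32.3,0,0,0,0,0.5,2.5,-32.3,0,0,0,0,0.5,2.2,-32.6,0,0,0,0,0.5,0,0,0,0,0,-7,0.5,0,0,0,0,0,-7,0.5,0,0,0,0,0,-7,0.5,0,0,0,0,0,-7,0.5])

```text
clock: 20.15
eef_pos: [0.5107, -0.0286, 0.2051]
ee_rot: [0.945, 0.328, -0.001, -0.001]
force: [0.5, -0.5, -0.2]
opening: 0.0458
finger_force: 0.0
```

Call:
play_rows(motion=[0,0,0,0,0,-7,0.5,0,0,0,0,0,-7,0.5,0,0,0,0,0,-7,0.5,0,0,0,0,0,-7,0.5,0,0,0,0,0,-7,0.5,0,0,0,0,0,-7,0.5,0,0,0,0,0,-7,0.5,0,0,0,0,0,-7,0.5,0,0,0,0,0,-7,0.5,0,0,0,0,0,-7,0.5,0,0,0,0,0,-7,0.5,0,0,0,0,0,-7,0.5,0,0,0,0,0,-7,0.5,0,0,0,0,0,-7,0.5,0,0,0,0,0,-7,0.5,0,0,0,0,0,-7,0.5,0,0,0,0,0,-7,0.5,0,0,0,0,0,-7,0.5,0,0,0,0,0,-7,0.5,0,0,0,0,0,0,0.5])

```text
clock: 21.82
eef_pos: [0.5108, -0.0289, 0.2052]
ee_rot: [0.078, 0.997, 0.0, -0.001]
force: [-0.6, 0.6, 0.3]
opening: 0.046
finger_force: 0.0
```

```bash
python3 -c "
from h import *
to(.5137,-.0309,.073,173.9); print(arm.get_state()['qpos'])"
```

```text
shift [ -3.6  -1.6 132.2] turn [ 0.03 -0.17 -2.84] rows 4.0
[-2.93088913e-01 -1.46861052e-02  1.75177032e+00 -2.78099212e-05
  1.40743368e+00 -1.70784857e+00]
```

Call:
play_rows(motion=[-3.6,-1.6,10,0,0,-2.8,0.5,0,0,30,0,0,0,0.5,0,0,30,0,0,0,0.5,0,0,27,0,0,0,0.5,0,0,20,0,0,0,0.5,0,0,10,0,0,0,0.5,0,0,4,0,0,0,0.5,0,0,0,0,0,0,0.5])

```text
clock: 22.48
eef_pos: [0.5144, -0.0312, 0.0752]
ee_rot: [0.056, 0.998, 0.0, -0.001]
force: [-0.4, 0.2, 0.7]
opening: 0.0458
finger_force: 0.0
```

Call:
play_rows(motion=[0,0,0,0,0,0,0.1,0,0,0,0,0,0,0.1,0,0,0,0,0,0,0.1,0,0,0,0,0,0,0.1,0,0,0,0,0,0,0.1,0,0,0,0,0,0,0.1], newtons=15)

```text
clock: 22.98
eef_pos: [0.5156, -0.0313, 0.0766]
ee_rot: [0.055, 0.998, 0.0, 0.001]
force: [0.4, 1.1, 2.5]
opening: 0.0124
finger_force: 15.0
```

```bash
python3 -c "
from h import *
to(.5137,-.0309,.073,93.9); s=arm.get_state(); print(s['force'],s['ft_torque'])"
```

```text
shift [2.  0.1 3.6] turn [6.000e-02 5.000e-02 7.978e+01] rows 12.0
[0.43504582 1.14903214 2.5367535 ] [ 0.29407924 -0.15747975  0.00549188]
```

Gripped on the bar. Turning about 80° clockwise, which is positive about the downward tool z.

Call:
play_rows(motion=[0,0,0,0,0,3,0.1,0,0,0,0,0,5,0.1,0,0,0,0,0,5,0.1,0,0,0,0,0,5,0.1,0,0,0,0,0,5,0.1,0,0,0,0,0,5,0.1,0,0,0,0,0,5,0.1,0,0,0,0,0,5,0.1,0,0,0,0,0,5,0.1,0,0,0,0,0,5,0.1,0,0,0,0,0,5,0.1,0,0,0,0,0,5,0.1,0,0,0,0,0,5,0.1,0,0,0,0,0,5,0.1,0,0,0,0,0,5,0.1,0,0,0,0,0,5,0.1,0,0,0,0,0,2,0.1,0,0,0,0,0,0,0.1,0,0,0,0,0,0,0.1])

```text
clock: 24.57
eef_pos: [0.5138, -0.0329, 0.0765]
ee_rot: [0.684, 0.73, -0.002, -0.0]
force: [-5.6, -4.7, 6.2]
opening: 0.013
finger_force: 15.0
```

```bash
python3 -c "
from h import *
to(.5137,-.0309,.073,93.9); s=arm.get_state(); print(s['force'],s['ft_torque'])"
```

```text
shift [2.  0.  3.5] turn [-0.2   0.16 -0.18] rows 1.0
[-5.58826917 -4.66612336  6.21216172] [-0.99156102  1.15243462  0.01782043]
```

Turned. Releasing, lifting, backing off and checking the pointer.

Call:
play_rows(motion=[0,0,0,0,0,0,0.5,0,0,0,0,0,0,0.5,0,0,0,0,0,0,0.5,0,0,0,0,0,0,0.5,0,0,-10,0,0,0,0.5,0,0,-25,0,0,0,0.5,0,0,-30,0,0,0,0.5,0,0,-30,0,0,0,0.5,0,0,-30,0,0,0,0.5,0,0,-20,0,0,0,0.5,0,0,0,0,0,0,0.5,0,0,0,0,0,0,0.5])

```text
clock: 25.57
eef_pos: [0.5159, -0.0315, 0.2225]
ee_rot: [0.684, 0.73, 0.001, 0.001]
force: [0.5, -0.4, 0.4]
opening: 0.0461
finger_force: 0.0
```

```bash
python3 - <<'E'
from h import *
s=arm.get_state(); print(s["force"])
w=cam("wrist","w10"); f=w["frame"]; g=cv2.cvtColor(f,cv2.COLOR_BGR2HSV)
ax=np.array([.5137,-.0309])
for name,dd,z in(("selector",0,.101),):
    u=proj(w,[*ax,z])[0]; print(u)
x0,y0=[int(v) for v in u]; 
m=((g[:,:,2]>150)&(g[:,:,1]<60)).astype(np.uint8)
mask=np.zeros_like(m); cv2.circle(mask,(x0,y0),90,1,-1); m&=mask
for q in cv2.findContours(m,0,2)[0]:
    a=cv2.contourArea(q)
    if 10<a<1500:
        pc=cv2.minAreaRect(q); 
        for z in(.06,.101):
            p=ray(w,pc[0],z)[0,:2]-ax; print(a,pc,z,(np.linalg.norm(p)*1e3).round(1),np.degrees(np.arctan2(p[1],p[0])).round(1)+6.1)
# black bar orientation
k=((g[:,:,2]<45)).astype(np.uint8); mask[:]=0; cv2.circle(mask,(x0,y0),60,1,-1); k&=mask
for q in cv2.findContours(k,0,2)[0]:
    if cv2.contourArea(q)>200:
        b=cv2.minAreaRect(q); p=ray(w,cv2.boxPoints(b),.101)[:,:2]-ax; print("dark",b,(p*1e3).round().tolist())
E
```

```text
[ 0.53090694 -0.38173248  0.39124029]
[281.42839206 194.5078211 ]
28.0 ((281.0, 205.0), (14.0, 2.0), 90.0) 0.06 24.2 -82.0
28.0 ((281.0, 205.0), (14.0, 2.0), 90.0) 0.101 11.9 -82.60000000000001
18.0 ((313.45947265625, 191.74325561523438), (11.014732360839844, 2.6303837299346924), 9.462322235107422) 0.06 39.7 -0.8000000000000007
18.0 ((313.45947265625, 191.74325561523438), (11.014732360839844, 2.6303837299346924), 9.462322235107422) 0.101 34.8 14.799999999999999
dark ((279.8600158691406, 188.52000427246094), (35.600006103515625, 39.40000534057617), 36.869895935058594) [[-30.0, -1.0], [-6.0, 35.0], [25.0, 14.0], [2.0, -23.0]]
```

The pointer line is at about 80° clockwise, on the green mark, and the gripper is clear. Handing in.

```bash
python3 -c "
from plant import arm
print(arm.job_done())"
```

```text
the job is handed in; nothing more can be done
None
```

The job is handed in at about 26 s on the robot's clock: both offcuts are in the scrap bin, and the selector's pointer measures about 80° clockwise, at the green mark. The first grip on the stepped offcut missed and was redone; I never planned a move near the glue bottle, tape roll or sanding block, but did not re-check them at the end.

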